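# Cap the resin can after decanting

## Task

The resin can has been topped up: lift the funnel out of its sloping neck and lower it into the steel wash pan, letting go only once it is down in the pan. Then close the can with its own screw cap (the larger of the two caps on the bench): set it square on the neck and, keeping it lightly pressed against the thread, turn it backwards (anticlockwise seen from above) until it climbs to the end of the thread and drops into the thread start, then screw it in clockwise, without cross-threading it, until it is fully home on the rim. Leave the small cap, the spray bottle, the mixing cup and the tape roll where they are.

Things in the scene. Friction and masses are not known exactly. Their poses are not given: they have to be found in the camera images.
- neck: White threaded neck of the full resin can; fixed, it does not give. Origin: centre of the neck's mouth, in the plane of its rim. z points out along the neck's axis, 30 degrees from vertical; y is level; x runs up the slope, towards the back of the can. Neck 43 mm across, 51 mm over the thread, lip bevelled, bore 37 mm wide and 30 mm deep, length 30.5 mm.
- thread_top (a point): Point on the neck's axis 3 mm below the rim, where the thread begins. Right-handed, three starts 120 degrees apart, nothing marks their angle; ridges 2.2 mm thick, 6 mm apart along the axis. One turn moves the cap 18 mm (2.9 mm per radian): clockwise seen from outside is in. A cap pushed without turning does not pass the ridges.
- neck_foot (a point): Point on the neck's axis 30.5 mm below the rim, on the can's sloping shoulder, which is flat, square to the axis and reaches about 50 mm from it up and down the slope and 70 mm to either side; beyond, the can falls away (its carrying handle, behind, stays below the shoulder's plane).
- cap_mid (a point): Centre, half-way up, of the can's loose screw cap: black, round, ribbed, 61 mm across, 28 mm high, 30 to 55 g, standing open side down on the bench; z is its axis, out of its closed top. Fully home, its roof on the rim, this centre lies 10.5 mm below the neck's origin along the axis and the lower edge 6 mm above the shoulder. Friction keeps it where it is left.
- cap_edge (a point): Centre of the cap's lower edge, 14 mm below its centre. Inside: 54 mm wide, roof 3.5 mm thick, three lugs 9 mm up; it goes over the neck with 1 mm to spare all round. Set on at any angle, the lugs rest on the thread. Turned back (120 degrees at most) it climbs until cap_mid is 3 to 3.7 mm above the neck's origin, then falls 5 to 6 mm, if let or lightly pushed; from there about 160 degrees in to home.
- small_cap_mid (a point): Centre of the other cap, of the same black plastic: 40 mm across, 20 mm high; it belongs to something else. The two caps may have changed places.
- funnel_mid (a point): Centre (half-way along) of the grey funnel, 68 mm long, 50 to 100 g; z is its axis, towards the mouth. Spout 32 mm across, 26 mm long; cone; then a straight band 64 mm across, the last 24 mm up to the mouth. It stands loosely in the neck, cone on the rim, axis along the neck's within 1 degree: centre 5 mm, band 15 to 39 mm out from the neck's origin. It slides out freely along the axis.
- pan: Open steel wash pan, fixed, outside 200 mm (its x) by 240 mm (its y) by 50 mm high, wall and floor 3 mm. Origin: centre of its underside; z up.
- spray_mid (a point): A clear spray bottle with a blue trigger head, 84 mm across, 245 mm high; this point is on its axis 100 mm above the bench.
- cup_mid (a point): A white mixing cup, 76 mm across the rim, 85 mm high; its centre.
- tape_mid (a point): A roll of tape lying flat, 110 mm across, 24 mm high; its centre.
There are look-alikes about, which are no part of the job. What is shaped like the part that bears cap_mid but green is not meant.

How it is judged:
On the way, in this order (a step that is already met when the one before it is completed fails the run):
1. the funnel is down in the wash pan and let go (x of funnel_mid in the frame of pan between -0.1 and 0.1 m and y of funnel_mid in the frame of pan between -0.12 and 0.12 m and z of funnel_mid in the frame of pan below 0.065 m and contact force between the fingers and funnel below 0.05 N), for 0.2 s.
2. the cap stands square on the neck, turned back to the end of the thread (resting on its last 1.5 mm of climb) (x of cap_mid in the frame of neck between -0.004 and 0.004 m and y of cap_mid in the frame of neck between -0.004 and 0.004 m and z of cap_mid in the frame of neck between 0.0022 and 0.0052 m and angle between the z axis of cap_mid and the z axis of neck, either way round below 0.1 rad and contact force between cap and neck above 0.1 N).
3. the cap has dropped into the thread start, square (x of cap_mid in the frame of neck between -0.004 and 0.004 m and y of cap_mid in the frame of neck between -0.004 and 0.004 m and z of cap_mid in the frame of neck between -0.012 and -0.0012 m and angle between the z axis of cap_mid and the z axis of neck, either way round below 0.06 rad), for 0.1 s.
At the end, for the whole second after the job is handed in: The cap is screwed fully home (within 0.8 mm of its roof lying on the rim), square on the neck within 2 degrees, at rest; the funnel lies or stands in the wash pan, at rest; the robot touches neither (all of step 1 and x of cap_mid in the frame of neck between -0.004 and 0.004 m and y of cap_mid in the frame of neck between -0.004 and 0.004 m and z of cap_mid in the frame of neck between -0.0118 and -0.0097 m and angle between the z axis of cap_mid and the z axis of neck, either way round below 0.035 rad and linear speed of cap below 0.02 m/s and linear speed of funnel below 0.05 m/s).
It fails at once if the cap is run in crooked (more than 6 degrees off the neck's axis below the thread start): cross-threaded (x of cap_mid in the frame of neck between -0.004 and 0.004 m and y of cap_mid in the frame of neck between -0.004 and 0.004 m and z of cap_mid in the frame of neck between -0.012 and -0.004 m and angle between the z axis of cap_mid and the z axis of neck, either way round above 0.105 rad).
It fails at once if the funnel is let go more than about 40 mm above the pan's floor (x of funnel_mid in the frame of pan between -0.1 and 0.1 m and y of funnel_mid in the frame of pan between -0.12 and 0.12 m and z of funnel_mid in the frame of pan above 0.08 m and contact force between the fingers and funnel below 0.01 N).
It fails at once if the small cap, the spray bottle, the mixing cup or the tape roll is moved more than 30 mm (distance of any of small_cap_mid, spray_mid, cup_mid, tape_mid from where it was at the start of the episode above 0.03 m).
It also fails if it takes over 72 s, if anything falls off the work surface, if the arm or the gripper's body presses on something with over 40 N, if the wrist force passes 120 N, or if a joint passes its speed limit or range.

## Robot

A 7-joint arm with a two-finger parallel gripper is mounted at the origin on the work surface. World frame = base frame: x ahead of the robot, y to its left, z up, the work surface at z = 0. Lengths are in m, angles in rad, forces in N, time in s.
With the tool pointing down it reaches from about 0.4 to 0.85 m from the base axis. Payload 6.9 kg.
Tool frame: the origin (TCP) lies on the centre line of the jaws, within the pads' length; the fingertips stand 19 mm ahead of it and the grasp point (between the pads) is the TCP; z points along the fingers, y is the direction in which the jaws open and shut (so a half turn about z gives the same grasp; the last joint's range is limited). The gripper opens to 85 mm and grips with 20 to 120 N. Pads are 22 mm wide; open, the fingers measure 114 mm over their backs; the gripper's body (76 mm by 85 mm) begins 54 mm behind the grasp point. The pads swing forward as they close: fully open they stand 13 mm farther back than shut.
Start: joints at [1.401, 0.507, -0.238, 1.5, 0.126, 1.149, -0.155], TCP at [0.17, -0.601, 0.25] pointing down, gripper open.
Joint ranges: [-3.08, 3.08], [-0.24, 2.05], [-1.43, 1.35], [0, 2.5], [-1.52, 4.66], [0.17, 1.96], [-2.89, 2.89]. Speed limits (rad/s): [2.39, 2.39, 3.14, 3.14, 3.14, 3.14, 3.14].

## Interface

Orientations are given as a rotation vector (axis times angle).
In Python, from workcell import bot, read_camera, get_calibration gives the robot as it stands. The module is installed in compiled form; this text tells all that it offers.
- The arm moves only by the shell command python3 -m pendant 'ROWS'. ROWS is JSON, a list of rows, each an object with "dr": the turn, a rotation vector about the tool's x, y, z in rad, a list of three; "offset": the shift along the tool's x, y, z in cm, a list of three; "claw": the opening, from 0 (shut) to 1 (fully open). A call has 1 to 8 rows; each row is the pose to reach, as a shift and turn from the pose commanded when the call began, along the tool's axes at that moment; what a row does not reach only later rows make up. A row lasts 1/12 s, in which the tool goes at most 41.7 mm and 7.16 degrees, less where a joint would pass 70% of its speed; a pose out of reach is approached as far as the arm can. A call with a gripper value outside its range is refused whole. The fingers move at their own pace and stop on an object; the grip force is fixed at half the most. Time passes only in rows, so rows that repeat a pose let the fingers close. It gives the time, the measured TCP pose, the force and the opening at its end, in the units of the state.
- bot.get_state(): the state, without advancing time (a new reading comes with each control period).
- read_camera(name): name is "scene" or "top" or "wrist"; returns (picture, depth): 420x560x3 uint8, red, green, blue; 420x560 float32, m along the optical axis (not along the pixel's ray), 0 where there is no reading.
- get_calibration(name): a dict with "mtx" (3x3 intrinsics, pixels), "k1" (the pictures are not rectified: a ray, as slopes to the right and down, at radius r is drawn at 1 + k1 r^2 times it, then the intrinsics apply), "R" (3x3) and "t" (3): a world point X has camera coordinates R X + t. Camera axes: x right, y down, z forward; pixel columns grow to the right and rows downward; lengths in m; the calibration is good to about 2 mm. A picture is of the moment at which its call begins: read the wrist's pose just before it. get_calibration takes no time and is no camera call; for the wrist camera it gives the pose at the moment of the call.
- bot.close_job(): hands the job in, once; it reports no verdict.
The state is a dict: "time": time; "joint_pos": joint angles; "qd": joint speeds; "effort": joint torques, N m; "eef_pos": TCP position; "ee_rot": TCP orientation; "ft_force": force on the tool from outside, world axes, zero at the start; "moment": the same for the moment, N m; "width": finger opening in m.
Only numpy, scipy, OpenCV 4.12 (cv2) and the standard library are available. Lean on these libraries where they do the work, as an engineer would, in place of code of your own. Each camera call takes 0.05 s, during which the arm holds its last target. There are 200 camera calls.

## Working session

There is one attempt and no reset: what is moved stays moved. The work goes in short steps, Python scripts to look and compute and a shell command to move; the robot and the scene stay as the last step left them, time stands still between calls to the robot, and variables do not carry over. Pictures are saved under pics/ and viewed, about 8 in all and at most 12, crops included, and the job is handed in when it is done.

```bash
ls; mkdir -p pics
python3 - <<'E'
from workcell import bot, read_camera, get_calibration
import cv2, numpy as np
print(bot.get_state())
for n in ("scene","top"):
    p,d=read_camera(n); cv2.imwrite(f"pics/{n}0.png",p[:,:,::-1]); np.savez(f"{n}0.npz",p=p,d=d)
    c=get_calibration(n); print(n,{k:np.round(v,4).tolist() for k,v in c.items()})
E
```

```text
pics
{'time': 0.0, 'joint_pos': array([ 1.40048401,  0.50830627, -0.23754326,  1.50117338,  0.12573135,
        1.14886478, -0.15478799]), 'qd': array([ 4.64070974e-04,  3.59430869e-03, -8.51575535e-04, -1.12041737e-03,
       -7.46379171e-05, -9.83599928e-04, -7.68978739e-04]), 'effort': array([-1.94373033e-04, -6.20607376e+01, -2.18715034e+00, -2.49653631e+01,
        1.25827602e-02,  1.19947453e-02, -1.33262958e-06]), 'eef_pos': array([ 0.17000283, -0.60093993,  0.24943588]), 'ee_rot': array([-3.11003672e+00, -4.31732770e-01,  4.64768661e-04]), 'ft_force': array([ 0.06007535,  0.82247033, -0.25422584]), 'moment': array([-2.72255811e-02, -3.42083795e-02, -2.79603990e-05]), 'width': 0.08569821251007623}
scene {'mtx': [[489.0773, 0.0, 285.7691], [0.0, 489.0773, 208.8556], [0.0, 0.0, 1.0]], 'k1': 0.0357, 'R': [[-0.6262, 0.7795, -0.0135], [0.5232, 0.4074, -0.7486], [-0.578, -0.4758, -0.6629]], 't': [0.381, -0.205, 1.5258]}
top {'mtx': [[477.7264, 0.0, 279.088], [0.0, 477.7264, 212.5749], [0.0, 0.0, 1.0]], 'k1': 0.0304, 'R': [[0.0101, -0.9998, -0.0195], [-0.9971, -0.0086, -0.0759], [0.0757, 0.0202, -0.9969]], 't': [0.0237, 0.632, 1.3043]}
```

View pics/scene0.png

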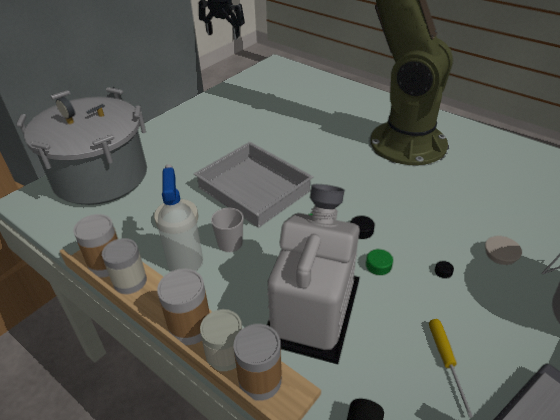

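View pics/top0.png

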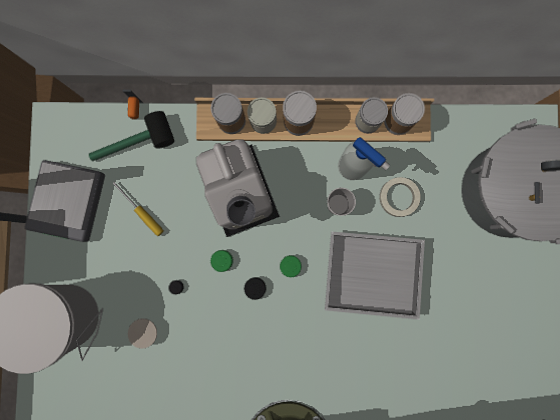

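The scene view shows the can with the funnel in its neck at (325,195) and the pan at (255,180). In the top view the funnel mouth is at (240,208), the large black cap at (255,288), the small one at (177,287) and the pan at (375,273). The green caps are decoys.

```bash
cat > h.py <<'E'
import numpy as np, cv2
from workcell import bot, read_camera, get_calibration
from scipy.spatial.transform import Rotation as Ro
def slopes(c,uv):
    m=c["mtx"]; D=np.array([c["k1"],0,0,0,0.])
    return cv2.undistortPoints(np.asarray(uv,float).reshape(-1,1,2),m,D)[:,0]
def cloud(c,d):
    h,w=d.shape; v,u=np.mgrid[:h,:w]
    s=slopes(c,np.stack([u,v],-1).reshape(-1,2)).reshape(h,w,2)
    X=np.dstack([s*d[...,None],d]); P=(X-c["t"])@c["R"]; P[d==0]=np.nan
    return P
def ray(c,uv):
    s=slopes(c,uv); r=np.c_[s,np.ones(len(s))]@c["R"]; return -c["R"].T@c["t"],r
def onz(c,uv,z):
    o,r=ray(c,uv); return o+r*((z-o[2])/r[:,2:])
def plane(P):
    m=P.mean(0); n=np.linalg.svd(P-m)[2][2]; return m,n*np.sign(n[2])
def proj(c,X):
    X=np.atleast_2d(X)
    return cv2.projectPoints(X,cv2.Rodrigues(np.array(c["R"]))[0],np.array(c["t"]),c["mtx"],np.array([c["k1"],0,0,0,0.]))[0][:,0]
E
python3 - <<'E'
from h import *
np.set_printoptions(precision=4,suppress=True)
T=np.load("top0.npz"); c=get_calibration("top"); P=cloud(c,T["d"]); p=T["p"].astype(int)
g=p.max(2)
# black caps
for nm,(u,v),h in (("cap",(255,288),.028),("small",(177,287),.02)):
    m=np.zeros(g.shape,np.uint8); s=np.s_[v-16:v+17,u-16:u+17]; m[s]=(g[s]<60)
    cs=max(cv2.findContours(m,0,2)[0],key=cv2.contourArea); e=cv2.minEnclosingCircle(cs)
    Q=P[s][m[s]>0]; print(nm,e,onz(c,[e[0]],h),np.nanmedian(Q,0),np.nanmax(Q[:,2]))
# pan
m=np.zeros(g.shape,bool); m[225:325,320:430]=True
q=P[m&(P[...,2]>.04)&(P[...,2]<.06)]; r=cv2.minAreaRect((q[:,:2]*1000).astype(np.float32)); print("pan",r)
# shoulder
Z=P[...,2]; print("z around can"); 
for v in range(140,236,6): print(v,np.round(Z[v,196:280:6]*1000).astype(float))
S=np.load("scene0.npz"); 
a=cv2.resize(S["p"][170:310,250:410],None,fx=3.5,fy=3.5,interpolation=2); b=cv2.resize(T["p"][135:240,190:300],None,fx=4,fy=4,interpolation=2)
b=cv2.copyMakeBorder(b,0,a.shape[0]-b.shape[0],0,0,0); 
cv2.imwrite("pics/crop1.png",cv2.resize(np.hstack([a,b])[:,:,::-1],None,fx=.79,fy=.79))
E
```

```text
cap ((254.99363708496094, 287.789794921875), 10.99572467803955) [[0.4242 0.0935 0.028 ]] [0.4238 0.0935 0.0277] 0.03636812562394986
small ((175.74073791503906, 286.629638671875), 7.387574195861816) [[0.4245 0.3132 0.02  ]] [0.4233 0.3125 0.0197] 0.02655097208476541
pan ((465.42364501953125, -228.80133056640625), (252.14593505859375, 212.0701904296875), 85.26997375488281)
z around can
140 [ -1.   2.   4.   3.   6.   5.   4. 180. 167.  13.  10.  15.   8.   6.]
146 [  3.  -1.  -4. 230. 235. 181. 185. 185. 182.  12.   4.   4.  -4.   1.]
152 [  4. 170. 177. 182. 234. 183. 182. 186. 181. 169.  -1.  -2.   1.  -1.]
158 [178. 187. 187. 185. 236. 232. 190. 187. 186. 175.  18.  -2.   7.  -2.]
164 [170. 181. 182. 184. 232. 234. 186. 184. 187. 186. 129.   3.  -3.  -4.]
170 [  4. 177. 185. 186. 184. 231. 227. 186. 196. 212. 215.  -2.   2.  -2.]
176 [ -1. 174. 182. 186. 185. 233. 231. 219. 228. 227. 230.   4.  -1.   2.]
182 [  3.  -1. 182. 203. 214. 228. 227. 230. 232. 229. 222.  nan  -1.   2.]
188 [ -4.  -1. 221. 227. 234. 230. 228. 226. 223. 223. 220. 210.  12.  -5.]
194 [  0.  -1. 228. 230. 229. 221. 225. 241. 220. 216. 208. 208. 127.  -2.]
200 [ -3.  -2. 218. 226. 220. 220. 275. 284. 281. 265. 203. 198. 193.  -5.]
206 [ -2.   1.  -1. 218. 211. 210. 245. 205. 211. 243. 199. 194. 187.   1.]
212 [  0.   1.  -0. 202. 206. 204. 242. 229. 232. 239. 190. 176. 115.   6.]
218 [ -3.  -2.   2.   4. 196. 196. 248. 235. 235. 248. 116.  51.   4.  14.]
224 [  1.  -3.  -0.  -1. 192.  nan 163. 261. 255.   5.  15.  -1.  -2.  -0.]
230 [-0. -1. -5. -1. -2.  7.  2. -1.  3.  3. -1. -0. -3. -2.]
```

View pics/crop1.png

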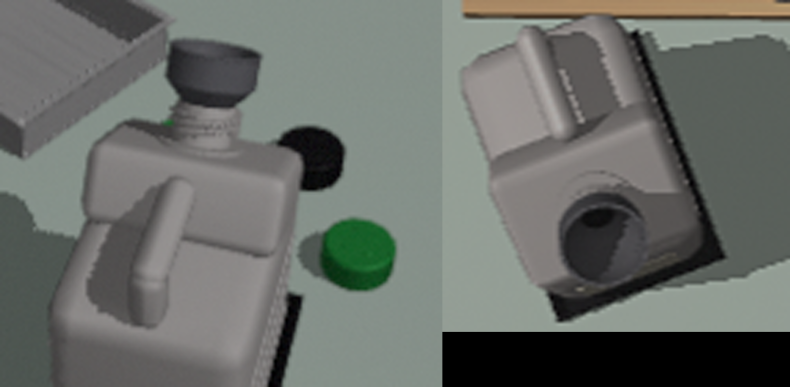

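```bash
cat > m1.py <<'E'
from h import *
from scipy.optimize import least_squares
np.set_printoptions(precision=4,suppress=True)
rng=np.random.default_rng(0)
def get(n): 
    f=np.load(n+"0.npz"); return get_calibration(n),f["p"],cloud(get_calibration(n),f["d"])
ct,pt,Pt=get("top"); cs,ps,Ps=get("scene")
q=Pt[170:232,200:275].reshape(-1,3); q=q[(q[:,2]>.18)]
best=0
for i in range(3000):
    a=q[rng.choice(len(q),3,False)]; n=np.cross(a[1]-a[0],a[2]-a[0]); n/=np.linalg.norm(n)+1e-12; n*=np.sign(n[2]) 
    if abs(np.degrees(np.arccos(n[2]))-30)>4: continue
    k=np.abs((q-a[0])@n)<.004
    if k.sum()>best: best=k.sum(); K=k
m,n=plane(q[K]); K=np.abs((q-m)@n)<.004; m,n=plane(q[K])
print("shoulder",K.sum(),m,n,"tilt",np.degrees(np.arccos(n[2])),"yaw",np.degrees(np.arctan2(n[1],n[0])))
n30=np.r_[n[:2]/np.hypot(*n[:2])*.5,np.cos(np.pi/6)]
y=np.cross([0,0,1],n30); y/=np.linalg.norm(y); x=np.cross(y,n30)
print("x,y,z of neck(sign x up slope?)",x,y)
for nm,P in (("top",Pt),("scene",Ps)):
    A=P.reshape(-1,3); A=A[np.isfinite(A).all(1)]; h=(A-m)@n30
    s=np.abs(A-np.r_[m[:2],.25]).max(1)<.12
    for lo,hi in ((.046,.064),(.065,.074)):
        B=A[s&(h>lo)&(h<hi)]; uv=np.c_[B@x,B@y]
        # outer points circle of radius 32
        r=least_squares(lambda p:np.hypot(uv[:,0]-p[0],uv[:,1]-p[1])-.0315,uv.mean(0),loss="soft_l1",f_scale=.001)
        c=r.x[0]*x+r.x[1]*y; c=c+n30*((m@n30)+.0305)
        print(nm,lo,len(B),"neck origin est",c,"med resid mm",1000*np.median(np.abs(r.fun)))
E
python3 m1.py
```

```text
shoulder 1383 [0.6539 0.1254 0.2154] [-0.4629 -0.1822  0.8675] tilt 29.829614818505604 yaw -158.51555493202616
x,y,z of neck(sign x up slope?) [-0.8059 -0.3172 -0.5   ] [ 0.3662 -0.9305  0.    ]
top 0.046 180 neck origin est [0.6323 0.118  0.2374] med resid mm 0.6890844361445974
top 0.065 126 neck origin est [0.6319 0.1177 0.2371] med resid mm 0.8847058658016816
scene 0.046 354 neck origin est [0.6326 0.1187 0.2377] med resid mm 0.7965574798087759
scene 0.065 186 neck origin est [0.633  0.1192 0.238 ] med resid mm 0.8892167078746824
```

```bash
cat > g.py <<'E'
# python3 g.py neck out_mm phi_deg [dx dy mm] | down x y z yaw_deg : prints dr and offset(cm) from the current pose
import sys; from h import *
O=np.array([.6323,.1183,.2375]); n=np.array([-.4653,-.1830,.8660]); n/=np.linalg.norm(n)
Y=np.cross(n,[0,0,1]); Y/=np.linalg.norm(Y); Y=-Y if Y[1]<0 else Y; X=np.cross(Y,n); X=-X if X[2]<0 else X
N=np.c_[X,np.cross(n,X),n]
def tool_neck(out,phi,dx=0,dy=0):   # phi: turn about tool z
    R=np.c_[N[:,0],-N[:,1],-n]@Ro.from_euler("z",phi,degrees=True).as_matrix()
    return O+N@np.array([dx,dy,out])/1000,R
def tool_down(x,y,z,yaw):           # yaw of tool x
    return np.array([x,y,z]),(Ro.from_euler("z",yaw,degrees=True)*Ro.from_euler("x",180,degrees=True)).as_matrix()
if __name__=="__main__":
    a=[float(v) for v in sys.argv[2:]]
    p,R=tool_neck(*a) if sys.argv[1]=="neck" else tool_down(*a)
    s=bot.get_state(); r0=Ro.from_rotvec(s["ee_rot"]).as_matrix(); d=r0.T@(p-s["eef_pos"])*100
    dr=Ro.from_matrix(r0.T@R).as_rotvec()
    print("t %.2f"%s["time"],"dr",np.round(dr,3).tolist(),"off",np.round(d,2).tolist(),"q",np.round(s["joint_pos"],2).tolist(),"F",np.round(s["ft_force"],1).tolist(),"w %.4f"%s["width"], "neckxyz",np.round(1000*N.T@(s["eef_pos"]-O),1).tolist())
E
python3 g.py down 0.43 -0.35 0.40 10; python3 g.py neck 100 0
```

```text
t 0.10 dr [-0.002, 0.0, 0.101] off [31.85, -17.09, -15.02] q [1.4, 0.51, -0.24, 1.5, 0.13, 1.15, -0.15] F [-0.1, -0.0, -0.3] w 0.0854 neckxyz [-594.6, -500.2, 357.1]
t 0.10 dr [0.024, 0.523, -0.097] off [59.09, -56.14, -7.37] q [1.4, 0.51, -0.24, 1.5, 0.13, 1.15, -0.15] F [-0.1, -0.0, -0.3] w 0.0854 neckxyz [-594.6, -500.2, 357.1]
```

```bash
python3 -m pendant '[{"dr":[0,0,0.1],"offset":[16,-8,-14],"claw":1},{"dr":[0,0,0.1],"offset":[16,-8,-14],"claw":1},{"dr":[0,0,0.1],"offset":[16,-8,-14],"claw":1},{"dr":[0,0,0.1],"offset":[16,-8,-14],"claw":1},{"dr":[0,0,0.1],"offset":[32,-17,-15],"claw":1},{"dr":[0,0,0.1],"offset":[32,-17,-15],"claw":1},{"dr":[0,0,0.1],"offset":[32,-17,-15],"claw":1},{"dr":[0,0,0.1],"offset":[32,-17,-15],"claw":1}]'
python3 g.py neck 100 0
```

```text
time: 0.77
eef_pos: [0.3843, -0.3966, 0.3867]
ee_rot: [-3.129, -0.275, 0.0]
ft_force: [0.7, -0.4, 0.3]
width: 0.0856
t 0.77 dr [0.052, 0.522, -0.195] off [28.51, -45.38, 6.26] q [0.96, 0.32, -0.3, 1.44, 0.09, 1.4, -0.74] F [0.7, -0.4, 0.3] w 0.0856 neckxyz [-288.5, -388.5, 338.8]
```

```bash
python3 -m pendant '[{"dr":[0.05,0.4,-0.2],"offset":[26,-41,3],"claw":1},{"dr":[0.05,0.4,-0.2],"offset":[26,-41,3],"claw":1},{"dr":[0.05,0.4,-0.2],"offset":[26,-41,3],"claw":1},{"dr":[0.05,0.4,-0.2],"offset":[26,-41,3],"claw":1},{"dr":[0.05,0.4,-0.2],"offset":[26,-41,3],"claw":1},{"dr":[0.05,0.4,-0.2],"offset":[26,-41,3],"claw":1},{"dr":[0.05,0.4,-0.2],"offset":[26,-41,3],"claw":1},{"dr":[0.05,0.4,-0.2],"offset":[26,-41,3],"claw":1}]'
python3 g.py neck 100 0
```

```text
time: 1.43
eef_pos: [0.5097, -0.0888, 0.3657]
ee_rot: [-2.945, -0.563, -0.598]
ft_force: [0.5, 0.1, 0.4]
width: 0.0856
t 1.43 dr [-0.01, 0.121, 0.0] off [11.26, -14.68, 9.45] q [0.79, 0.11, -0.57, 1.85, -0.23, 0.88, -0.84] F [0.5, 0.1, 0.4] w 0.0856 neckxyz [-100.4, -147.9, 206.0]
```

```bash
python3 -m pendant '[{"dr":[-0.01,0.12,0],"offset":[11.3,-14.7,9.4],"claw":1},{"dr":[-0.01,0.12,0],"offset":[11.3,-14.7,9.4],"claw":1},{"dr":[-0.01,0.12,0],"offset":[11.3,-14.7,9.4],"claw":1},{"dr":[-0.01,0.12,0],"offset":[11.3,-14.7,9.4],"claw":1},{"dr":[-0.01,0.12,0],"offset":[11.3,-14.7,9.4],"claw":1},{"dr":[-0.01,0.12,0],"offset":[11.3,-14.7,9.4],"claw":1},{"dr":[-0.01,0.12,0],"offset":[11.3,-14.7,9.4],"claw":1},{"dr":[-0.01,0.12,0],"offset":[11.3,-14.7,9.4],"claw":1}]'
python3 g.py neck 100 0
python3 - <<'E'
from h import *; from g import N,O,n
np.set_printoptions(precision=4,suppress=True)
s=bot.get_state(); c=get_calibration("wrist"); p,d=read_camera("wrist"); np.savez("w1.npz",p=p,d=d,R=c["R"],t=c["t"])
im=p[:,:,::-1].copy()
for o,r in ((39,32),(0,21.5),(-30.5,25)):
    a=np.linspace(0,6.28,60); X=O+(np.c_[r*np.cos(a),r*np.sin(a),0*a+o]/1000)@N.T
    cv2.polylines(im,[proj(c,X).astype(int).reshape(-1,1,2)],True,(0,0,255),1)
cv2.imwrite("pics/w1.png",im)
P=cloud(c,d); L=(P-O)@N*1000
print("cam pos",-c["R"].T@c["t"])
k=np.isfinite(L).all(2)
sh=k&(np.abs(L[...,2]+30.5)<8)&(np.abs(L[...,0])<48)&(np.abs(L[...,1])<65)&(np.hypot(L[...,0],L[...,1])>36)
m,nn=plane(L[sh]); print("shoulder",sh.sum(),m,nn, "tilt x,y deg",np.degrees(nn[:2]))
rim=k&(L[...,2]>34)&(L[...,2]<45)&(np.hypot(L[...,0],L[...,1])<45)
q=L[rim]; print("rim",len(q),np.median(q,0), cv2.minEnclosingCircle(q[:,:2].astype(np.float32)))
E
```

```text
time: 2.1
eef_pos: [0.5852, 0.0989, 0.3243]
ee_rot: [-2.893, -0.553, -0.771]
ft_force: [0.4, -1.5, -0.1]
width: 0.0856
t 2.10 dr [-0.002, 0.003, 0.002] off [0.07, -0.08, 0.06] q [0.35, 0.2, -0.6, 1.92, 0.06, 0.54, -1.45] F [0.4, -1.5, -0.1] w 0.0856 neckxyz [-0.7, -0.8, 100.6]
cam pos [0.5911 0.1025 0.47  ]
shoulder 9135 [ 14.6529  -0.407  -31.6652] [ 0.0183 -0.0074  0.9998] tilt x,y deg [ 1.0489 -0.4225]
rim 1650 [-6.7943  3.4457 37.8151] ((-2.130751848220825, 3.005037784576416), 32.99127960205078)
```

View pics/w1.png

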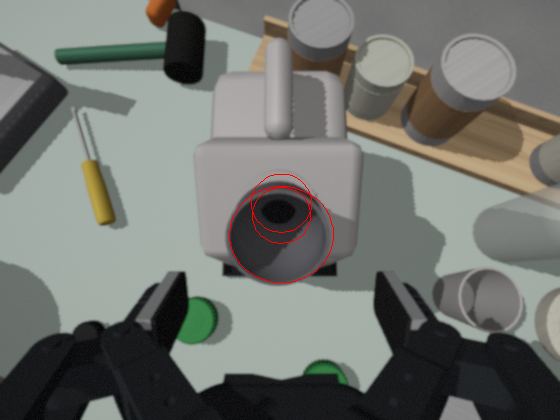

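The wrist view shows the mouth of the funnel at (279,233), matching my predicted circle at (280,232). I'll descend and grip.

```bash
python3 -m pendant '[{"dr":[0,0,0],"offset":[0,0,3.5],"claw":1},{"dr":[0,0,0],"offset":[0,0,5],"claw":1},{"dr":[0,0,0],"offset":[0,0,7.5],"claw":1},{"dr":[0,0,0],"offset":[0,0,7.5],"claw":1},{"dr":[0,0,0],"offset":[0,0,7.5],"claw":1},{"dr":[0,0,0],"offset":[0,0,7.5],"claw":1}]'
python3 g.py neck 100 0
python3 -m pendant '[{"dr":[0,0,0],"offset":[0,0,0],"claw":0},{"dr":[0,0,0],"offset":[0,0,0],"claw":0},{"dr":[0,0,0],"offset":[0,0,0],"claw":0},{"dr":[0,0,0],"offset":[0,0,0],"claw":0},{"dr":[0,0,0],"offset":[0,0,0],"claw":0},{"dr":[0,0,0],"offset":[0,0,0],"claw":0},{"dr":[0,0,0],"offset":[0,0,0],"claw":0},{"dr":[0,0,0],"offset":[0,0,0],"claw":0}]'
python3 g.py neck 100 0
```

```text
time: 2.65
eef_pos: [0.6207, 0.1106, 0.2608]
ee_rot: [-2.895, -0.547, -0.774]
ft_force: [-0.8, 0.7, 0.9]
width: 0.0856
t 2.65 dr [0.001, 0.001, -0.001] off [0.01, -0.28, -7.3] q [0.22, 0.32, -0.5, 1.95, 0.2, 0.39, -1.59] F [-0.8, 0.7, 0.9] w 0.0856 neckxyz [-0.2, -2.9, 27.0]
time: 3.32
eef_pos: [0.6194, 0.115, 0.2623]
ee_rot: [-2.89, -0.555, -0.776]
ft_force: [-10.4, 5.0, 10.2]
width: 0.0625
t 3.32 dr [-0.003, -0.001, 0.004] off [-0.09, 0.15, -7.19] q [0.22, 0.32, -0.51, 1.96, 0.2, 0.39, -1.59] F [-10.4, 5.0, 10.2] w 0.0625 neckxyz [1.0, 1.7, 28.1]
```

```bash
python3 -m pendant '[{"dr":[0,0,0],"offset":[0,0.2,-2],"claw":0},{"dr":[0,0,0],"offset":[0,-0.2,-4],"claw":0},{"dr":[0,0,0],"offset":[0,-0.2,-7],"claw":0},{"dr":[0,0,0],"offset":[0,-0.2,-11],"claw":0},{"dr":[0,0,0],"offset":[0,-0.2,-11],"claw":0},{"dr":[0,0,0],"offset":[0,-0.2,-11],"claw":0}]'
python3 g.py down 0.465 -0.229 0.18 10
```

```text
time: 3.82
eef_pos: [0.5689, 0.0932, 0.3586]
ee_rot: [-2.894, -0.549, -0.782]
ft_force: [0.0, -0.2, -0.5]
width: 0.0621
t 3.82 dr [-0.049, -0.526, 0.195] off [-27.55, 26.14, 4.73] q [0.43, 0.14, -0.65, 1.9, -0.0, 0.61, -1.39] F [0.0, -0.2, -0.5] w 0.0621 neckxyz [1.5, -0.2, 139.0]
```

```bash
python3 -m pendant '[{"dr":[-0.02,-0.26,0.1],"offset":[-19,13,-4],"claw":0},{"dr":[-0.02,-0.26,0.1],"offset":[-19,13,-4],"claw":0},{"dr":[-0.02,-0.26,0.1],"offset":[-19,13,-4],"claw":0},{"dr":[-0.05,-0.526,0.2],"offset":[-27.5,26,2],"claw":0},{"dr":[-0.05,-0.526,0.2],"offset":[-27.5,26,2],"claw":0},{"dr":[-0.05,-0.526,0.2],"offset":[-27.5,26,2],"claw":0},{"dr":[-0.05,-0.526,0.2],"offset":[-27.5,26,2],"claw":0},{"dr":[-0.05,-0.526,0.2],"offset":[-27.5,26,2],"claw":0}]'
python3 g.py down 0.465 -0.229 0.18 10
python3 -m pendant '[{"dr":[0,0,0],"offset":[0,0,0],"claw":0},{"dr":[0,0,0],"offset":[0,0,0],"claw":0},{"dr":[0,0,0],"offset":[0,0,0],"claw":0},{"dr":[0,0,0],"offset":[0,0,0],"claw":0},{"dr":[0,0,0],"offset":[0,0,0],"claw":0}]'
python3 g.py down 0.465 -0.229 0.065 10
```

```text
time: 4.48
eef_pos: [0.4619, -0.1874, 0.2236]
ee_rot: [-3.127, -0.273, 0.011]
ft_force: [0.5, -0.7, -0.5]
width: 0.0623
t 4.48 dr [-0.003, 0.007, -0.001] off [-0.38, 4.17, 4.35] q [0.66, 0.36, -0.45, 1.86, 0.19, 0.97, -1.27] F [0.5, -0.7, -0.5] w 0.0623 neckxyz [-241.2, -222.1, 123.2]
time: 4.9
eef_pos: [0.4627, -0.1851, 0.226]
ee_rot: [-3.128, -0.274, 0.007]
ft_force: [0.6, -0.3, -0.3]
width: 0.0622
t 4.90 dr [-0.002, 0.005, -0.0] off [-0.46, 4.41, 16.09] q [0.66, 0.36, -0.45, 1.86, 0.19, 0.97, -1.27] F [0.6, -0.3, -0.3] w 0.0622 neckxyz [-238.6, -220.2, 124.5]
```

```bash
python3 -m pendant '[{"dr":[0,0,0],"offset":[-0.4,4.4,4],"claw":0},{"dr":[0,0,0],"offset":[-0.4,4.4,8],"claw":0},{"dr":[0,0,0],"offset":[-0.4,4.4,11],"claw":0},{"dr":[0,0,0],"offset":[-0.4,4.4,13.5],"claw":0},{"dr":[0,0,0],"offset":[-0.4,4.4,15.2],"claw":0},{"dr":[0,0,0],"offset":[-0.4,4.4,16.1],"claw":0},{"dr":[0,0,0],"offset":[-0.4,4.4,16.1],"claw":0},{"dr":[0,0,0],"offset":[-0.4,4.4,16.1],"claw":0}]'
python3 - <<'E'
from h import *
p,d=read_camera("scene"); cv2.imwrite("pics/s2.png",cv2.resize(p[120:270,150:390,::-1],None,fx=3,fy=3))
E
```

```text
time: 5.57
eef_pos: [0.4654, -0.2296, 0.0649]
ee_rot: [-3.128, -0.272, 0.008]
ft_force: [0.0, 0.4, 0.4]
width: 0.0622
```

View pics/s2.png

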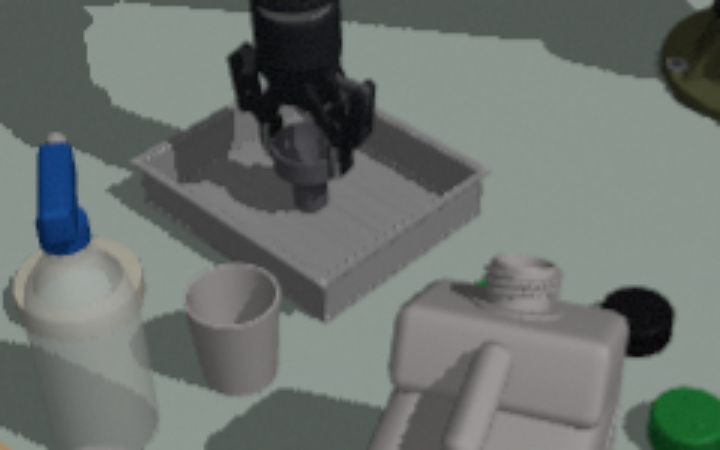

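The funnel is upright in the pan, its spout at the floor around (312,195), and the neck is empty. I'll let go and retreat.

```bash
python3 -m pendant '[{"dr":[0,0,0],"offset":[0,0,0.3],"claw":0},{"dr":[0,0,0],"offset":[0,0,0.3],"claw":0},{"dr":[0,0,0],"offset":[0,0,0.2],"claw":0.9},{"dr":[0,0,0],"offset":[0,0,0.2],"claw":1},{"dr":[0,0,0],"offset":[0,0,0.2],"claw":1},{"dr":[0,0,0],"offset":[0,0,0.2],"claw":1},{"dr":[0,0,0],"offset":[0,0,0.2],"claw":1},{"dr":[0,0,0],"offset":[0,0,0.2],"claw":1}]'
python3 -m pendant '[{"dr":[0,0,0],"offset":[0,0,-1],"claw":1},{"dr":[0,0,0],"offset":[0,0,-4],"claw":1},{"dr":[0,0,0],"offset":[0,0,-8],"claw":1},{"dr":[0,0,0],"offset":[0,0,-12],"claw":1},{"dr":[0,0,0],"offset":[0,0,-12],"claw":1},{"dr":[0,0,0],"offset":[0,0,-12],"claw":1}]'
python3 - <<'E'
from h import *; from g import N,O
np.set_printoptions(precision=2,suppress=True)
np.random.seed(0)
for nm in ("top","scene"):
    c=get_calibration(nm); p,d=read_camera(nm); np.savez(nm+"2.npz",p=p,d=d); P=cloud(c,d); L=(P-O)@N*1000
    k=np.isfinite(L).all(2); r=np.hypot(L[...,0],L[...,1])
    sh=k&(np.abs(L[...,2]+30.5)<6)&(np.abs(L[...,0])<45)&(np.abs(L[...,1])<62)&(r>34)
    m,nn=plane(L[sh]); print(nm,"shoulder",sh.sum(),m,"tilt deg",np.degrees(nn[:2]))
    b=k&(L[...,2]>-4)&(L[...,2]<5)&(r<27); q=L[b]; print("rim",len(q),np.median(q,0),cv2.minEnclosingCircle(q[:,:2].astype(np.float32)))
    if nm=="top":
        F=P[225:325,320:430].reshape(-1,3); F=F[(F[:,2]>.058)]; print("funnel",len(F),F.mean(0),F.max(0))
E
python3 g.py down 0.424 0.0935 0.15 0
```

```text
time: 6.28
eef_pos: [0.4646, -0.2302, 0.0623]
ee_rot: [-3.128, -0.27, 0.009]
ft_force: [-0.5, -1.0, 0.2]
width: 0.0854
time: 6.78
eef_pos: [0.4666, -0.2308, 0.1854]
ee_rot: [3.129, 0.27, -0.002]
ft_force: [0.9, -0.5, -0.6]
width: 0.0853
top shoulder 1191 [  2.92  -0.21 -30.21] tilt deg [0.25 0.14]
rim 109 [ 1.09 -3.27 -1.17] ((0.042694687843322754, -0.595591127872467), 25.778121948242188)
funnel 3019 [ 0.47 -0.19  0.51] [ 0.53 -0.11  0.62]
scene shoulder 476 [ 13.68   3.5  -29.6 ] tilt deg [ 0.72 -0.02]
rim 132 [ 7.26  0.33 -1.  ] ((2.353255033493042, 2.746781826019287), 24.64485740661621)
t 6.88 dr [-0.002, 0.006, 0.172] off [1.53, -32.6, 3.32] q [0.71, 0.44, -0.43, 1.87, 0.23, 0.89, -1.23] F [-0.1, 0.9, 0.0] w 0.0853 neckxyz [-273.0, -263.2, 94.0]
```

```bash
python3 -m pendant '[{"dr":[0,0,-0.9],"offset":[0.8,-16,2],"claw":1},{"dr":[0,0,-0.9],"offset":[0.8,-16,2],"claw":1},{"dr":[0,0,-0.9],"offset":[0.8,-16,2],"claw":1},{"dr":[0,0,-0.9],"offset":[0.8,-16,2],"claw":1},{"dr":[0,0,-0.9],"offset":[0.8,-16,2],"claw":1},{"dr":[0,0,-0.9],"offset":[0.8,-16,2],"claw":1},{"dr":[0,0,-0.9],"offset":[0.8,-16,2],"claw":1},{"dr":[0,0,-0.9],"offset":[0.8,-16,2],"claw":1}]'
python3 g.py down 0.424 0.0935 0.15 111
```

```text
time: 7.55
eef_pos: [0.4447, -0.071, 0.1615]
ee_rot: [-2.689, -1.61, 0.01]
ft_force: [-0.0, -0.2, -0.1]
width: 0.0854
t 7.55 dr [-0.009, -0.002, -0.858] off [13.52, -9.58, 1.22] q [0.61, 0.41, -0.7, 2.06, 0.36, 0.81, -0.8] F [-0.0, -0.2, -0.1] w 0.0854 neckxyz [-249.2, -107.5, 56.1]
```

```bash
python3 -m pendant '[{"dr":[0,0,-0.86],"offset":[13.5,-9.6,1],"claw":1},{"dr":[0,0,-0.86],"offset":[13.5,-9.6,1],"claw":1},{"dr":[0,0,-0.86],"offset":[13.5,-9.6,1],"claw":1},{"dr":[0,0,-0.86],"offset":[13.5,-9.6,1],"claw":1},{"dr":[0,0,-0.86],"offset":[13.5,-9.6,1],"claw":1},{"dr":[0,0,-0.86],"offset":[13.5,-9.6,1],"claw":1},{"dr":[0,0,-0.86],"offset":[13.5,-9.6,1],"claw":1},{"dr":[0,0,-0.86],"offset":[13.5,-9.6,1],"claw":1}]'
python3 g.py down 0.424 0.0935 0.15 111
python3 - <<'E'
from h import *
np.set_printoptions(precision=4,suppress=True)
c=get_calibration("wrist"); p,d=read_camera("wrist"); cv2.imwrite("pics/w2.png",p[:,:,::-1]); np.savez("w2.npz",p=p,d=d)
P=cloud(c,d); k=(P[...,2]>.022)&(P[...,2]<.036)&(p.max(2)<70)&(np.hypot(P[...,0]-.424,P[...,1]-.0935)<.06)
q=P[k]; e=cv2.minEnclosingCircle((q[:,:2]*1000).astype(np.float32)); print(k.sum(),e,q.mean(0))
m=k.astype(np.uint8); m=cv2.morphologyEx(m,2,np.ones((3,3))); cs=max(cv2.findContours(m,0,2)[0],key=cv2.contourArea); print(cv2.fitEllipse(cs),onz(c,[cv2.fitEllipse(cs)[0]],.028))
E
```

```text
time: 8.22
eef_pos: [0.4252, 0.0932, 0.1522]
ee_rot: [-1.778, -2.58, 0.005]
ft_force: [-0.4, -0.9, -0.1]
width: 0.0855
t 8.22 dr [-0.007, -0.005, -0.002] off [0.07, -0.1, 0.22] q [0.4, 0.47, -0.95, 2.1, 0.52, 0.83, -0.5] F [-0.4, -0.9, -0.1] w 0.0855 neckxyz [-217.5, 52.4, 27.1]
4088 ((421.3389892578125, 97.5781021118164), 30.6001033782959) [0.4208 0.0991 0.0267]
((280.3557434082031, 202.60025024414062), (70.53651428222656, 72.21145629882812), 84.64447784423828) [[0.4206 0.0996 0.028 ]]
```

View pics/w2.png

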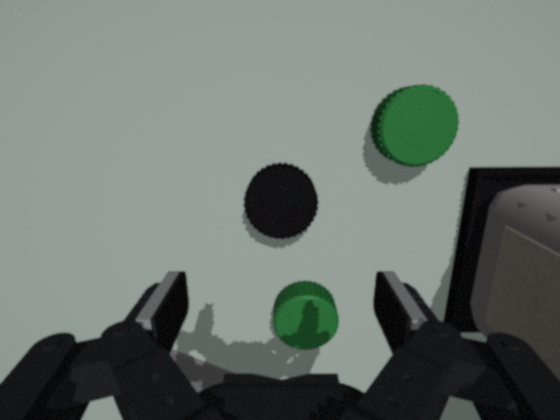

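```bash
python3 g.py down 0.4215 0.0975 0.024 111; python3 -m pendant '[{"dr":[0,0,0.8],"offset":[0.5,-0.2,4],"claw":1},{"dr":[0,0,0.8],"offset":[0.5,-0.2,4],"claw":1},{"dr":[0,0,0.8],"offset":[0.5,-0.2,4],"claw":1},{"dr":[0,0,0.8],"offset":[0.5,-0.2,6],"claw":1},{"dr":[0,0,0.8],"offset":[0.5,-0.2,6],"claw":1},{"dr":[0,0,0.8],"offset":[0.5,-0.2,6],"claw":1},{"dr":[0,0,0.8],"offset":[0.5,-0.2,6],"claw":1},{"dr":[0,0,0.8],"offset":[0.5,-0.2,6],"claw":1}]'
python3 g.py down 0.4215 0.0975 0.024 21
```

```text
t 8.27 dr [-0.007, -0.005, -0.009] off [0.49, -0.11, 12.83] q [0.4, 0.47, -0.95, 2.1, 0.51, 0.83, -0.5] F [-0.5, 0.3, 0.4] w 0.0851 neckxyz [-217.4, 52.2, 27.1]
time: 8.93
eef_pos: [0.4218, 0.097, 0.0929]
ee_rot: [-2.655, -1.671, 0.007]
ft_force: [-0.1, 0.6, 0.1]
width: 0.0853
t 8.93 dr [-0.006, 0.004, 0.757] off [0.05, -0.0, 6.89] q [0.15, 0.49, -0.6, 2.18, 0.49, 0.6, -1.26] F [-0.1, 0.6, 0.1] w 0.0853 neckxyz [-248.7, 57.2, -23.3]
```

```bash
python3 -m pendant '[{"dr":[-0.005,0.004,0.76],"offset":[0,0,3],"claw":1},{"dr":[-0.005,0.004,0.76],"offset":[0,0,3],"claw":1},{"dr":[-0.005,0.004,0.76],"offset":[0,0,3],"claw":1},{"dr":[-0.005,0.004,0.76],"offset":[0,0,4],"claw":1},{"dr":[-0.005,0.004,0.76],"offset":[0,0,4],"claw":1},{"dr":[-0.005,0.004,0.76],"offset":[0,0,5.5],"claw":1},{"dr":[-0.005,0.004,0.76],"offset":[0,0,6.8],"claw":1},{"dr":[-0.005,0.004,0.76],"offset":[0,0,6.8],"claw":1}]'
python3 g.py down 0.4215 0.0975 0.024 21
python3 -m pendant '[{"dr":[0,0,0],"offset":[0,0,0],"claw":0},{"dr":[0,0,0],"offset":[0,0,0],"claw":0},{"dr":[0,0,0],"offset":[0,0,0],"claw":0},{"dr":[0,0,0],"offset":[0,0,0],"claw":0},{"dr":[0,0,0],"offset":[0,0,0],"claw":0},{"dr":[0,0,0],"offset":[0,0,0],"claw":0},{"dr":[0,0,0],"offset":[0,0,0],"claw":0}]'
python3 g.py down 0.4215 0.0975 0.024 111
```

```text
time: 9.6
eef_pos: [0.4207, 0.097, 0.0236]
ee_rot: [-3.088, -0.578, 0.004]
ft_force: [-1.7, 0.7, -0.3]
width: 0.085
t 9.60 dr [-0.001, 0.002, 0.004] off [0.1, -0.01, -0.04] q [-0.11, 0.58, -0.25, 2.25, 0.41, 0.35, -1.91] F [-1.7, 0.7, -0.3] w 0.0850 neckxyz [-284.3, 57.7, -82.9]
time: 10.18
eef_pos: [0.4216, 0.0973, 0.0261]
ee_rot: [-3.086, -0.581, -0.002]
ft_force: [-1.6, -0.3, 6.2]
width: 0.0596
t 10.18 dr [0.001, -0.002, -1.565] off [-0.0, -0.02, 0.21] q [-0.11, 0.58, -0.25, 2.25, 0.41, 0.35, -1.91] F [-1.6, -0.3, 6.2] w 0.0596 neckxyz [-282.2, 57.6, -81.2]
```

```bash
python3 -m pendant '[{"dr":[0,0,0],"offset":[0,0,0],"claw":1},{"dr":[0,0,0],"offset":[0,0,-0.2],"claw":1},{"dr":[0,0,0],"offset":[0,0,-0.2],"claw":1},{"dr":[0,0,-0.12],"offset":[0,0,-0.2],"claw":1},{"dr":[0,0,-0.7],"offset":[0,0,-0.2],"claw":1},{"dr":[0,0,-0.7],"offset":[0,0,-0.2],"claw":1},{"dr":[0,0,-0.7],"offset":[0,0,-0.2],"claw":1},{"dr":[0,0,-0.7],"offset":[0,0,-0.2],"claw":1}]'
python3 g.py down 0.4215 0.0973 0.026 111
python3 -m pendant '[{"dr":[0,0,-1.05],"offset":[0,0,0],"claw":1},{"dr":[0,0,-1.05],"offset":[0,0,0],"claw":1},{"dr":[0,0,-1.05],"offset":[0,0,0],"claw":1},{"dr":[0,0,-1.05],"offset":[0,0,0],"claw":1},{"dr":[0,0,-1.05],"offset":[0,0,0],"claw":1},{"dr":[0,0,-1.05],"offset":[0,0,0],"claw":1},{"dr":[0,0,-1.05],"offset":[0,0,0],"claw":1},{"dr":[0,0,-1.05],"offset":[0,0,0],"claw":1}]'
python3 g.py down 0.4215 0.0973 0.026 111
```

```text
time: 10.85
eef_pos: [0.4217, 0.0973, 0.0273]
ee_rot: [-2.758, -1.503, -0.001]
ft_force: [-0.5, -0.4, -0.7]
width: 0.0851
t 10.85 dr [0.0, -0.001, -0.939] off [-0.01, -0.01, 0.13] q [0.01, 0.6, -0.43, 2.25, 0.62, 0.41, -1.51] F [-0.5, -0.4, -0.7] w 0.0851 neckxyz [-281.5, 57.6, -80.2]
time: 11.52
eef_pos: [0.4217, 0.0972, 0.0273]
ee_rot: [1.7, 2.642, 0.001]
ft_force: [0.4, 0.4, -0.4]
width: 0.0855
t 11.52 dr [0.001, -0.0, 0.061] off [0.02, -0.01, 0.13] q [0.19, 0.66, -0.71, 2.25, 0.88, 0.54, -0.79] F [0.4, 0.4, -0.4] w 0.0855 neckxyz [-281.5, 57.4, -80.2]
```

```bash
python3 -m pendant '[{"dr":[0,0,0.06],"offset":[0,0,0.2],"claw":1},{"dr":[0,0,0.06],"offset":[0,0,0.2],"claw":0},{"dr":[0,0,0.06],"offset":[0,0,0.2],"claw":0},{"dr":[0,0,0.06],"offset":[0,0,0.2],"claw":0},{"dr":[0,0,0.06],"offset":[0,0,0.2],"claw":0},{"dr":[0,0,0.06],"offset":[0,0,0.2],"claw":0},{"dr":[0,0,0.06],"offset":[0,0,0.2],"claw":0},{"dr":[0,0,0.06],"offset":[0,0,0.2],"claw":0}]'
python3 -m pendant '[{"dr":[0,0,0],"offset":[0,0,-3],"claw":0},{"dr":[0,0,0],"offset":[0,0,-7],"claw":0},{"dr":[0,0,0],"offset":[0,0,-11],"claw":0},{"dr":[0,0,0],"offset":[0,0,-15],"claw":0},{"dr":[0,0,0],"offset":[0,0,-19],"claw":0},{"dr":[0,0,0],"offset":[0,0,-23],"claw":0},{"dr":[0,0,0],"offset":[0,0,-23],"claw":0}]'
python3 g.py neck 110 -90
```

```text
time: 12.18
eef_pos: [0.4216, 0.0972, 0.0257]
ee_rot: [1.785, 2.584, 0.001]
ft_force: [-0.5, -0.4, 8.3]
width: 0.0596
time: 12.77
eef_pos: [0.4237, 0.0993, 0.2614]
ee_rot: [1.781, 2.58, 0.011]
ft_force: [1.3, 1.2, 0.0]
width: 0.0593
t 12.77 dr [-0.514, 0.004, -0.011] off [-5.7, 14.74, -6.99] q [0.55, 0.33, -1.1, 1.95, 0.34, 1.06, -0.34] F [1.3, 1.2, 0.0] w 0.0593 neckxyz [-162.2, 58.7, 121.2]
```

```bash
python3 -m pendant '[{"dr":[-0.1,0,0],"offset":[-1,2,-7],"claw":0},{"dr":[-0.25,0,0],"offset":[-2,5,-8],"claw":0},{"dr":[-0.5,0,0],"offset":[-5.7,14.7,-7],"claw":0},{"dr":[-0.514,0.004,-0.01],"offset":[-5.7,14.7,-7],"claw":0},{"dr":[-0.514,0.004,-0.01],"offset":[-5.7,14.7,-7],"claw":0},{"dr":[-0.514,0.004,-0.01],"offset":[-5.7,14.7,-7],"claw":0},{"dr":[-0.514,0.004,-0.01],"offset":[-5.7,14.7,-7],"claw":0},{"dr":[-0.514,0.004,-0.01],"offset":[-5.7,14.7,-7],"claw":0}]'
python3 g.py neck 110 -90
cat > wl.py <<'E'
import sys; from h import *; from g import N,O
np.set_printoptions(precision=2,suppress=True)
s=bot.get_state(); c=get_calibration("wrist"); p,d=read_camera("wrist"); nm=sys.argv[1]
im=p[:,:,::-1].copy()
for o,r in ((0,21.5),(0,18.5),(-30.5,25)):
    a=np.linspace(0,6.28,60); X=O+(np.c_[r*np.cos(a),r*np.sin(a),0*a+o]/1000)@N.T
    cv2.polylines(im,[proj(c,X).round().astype(int).reshape(-1,1,2)],True,(0,0,255),1)
cv2.imwrite(f"pics/{nm}.png",im); np.savez(nm+".npz",p=p,d=d,R=c["R"],t=c["t"])
P=cloud(c,d); L=(P-O)@N*1000; k=np.isfinite(L).all(2); r=np.hypot(L[...,0],L[...,1])
sh=k&(np.abs(L[...,2]+30.5)<6)&(np.abs(L[...,0])<45)&(np.abs(L[...,1])<62)&(r>34)
m,nn=plane(L[sh]); print("shoulder",sh.sum(),m,"tilt deg",np.degrees(nn[:2]))
b=k&(L[...,2]>-2.5)&(L[...,2]<4)&(r<27); q=L[b]; print("rim",len(q),np.median(q,0),cv2.minEnclosingCircle(q[:,:2].astype(np.float32)))
from scipy.optimize import least_squares
f=least_squares(lambda v:np.hypot(q[:,0]-v[0],q[:,1]-v[1])-v[2],[0,0,20],loss="soft_l1",f_scale=.7); print("ring fit",f.x,"z",np.percentile(q[:,2],[50,90]))
E
python3 wl.py w3
```

```text
time: 13.43
eef_pos: [0.5782, 0.0963, 0.3247]
ee_rot: [1.574, 2.306, 0.606]
ft_force: [-1.3, -0.3, -0.8]
width: 0.0593
t 13.43 dr [-0.011, -0.001, -0.002] off [0.07, 0.69, -0.54] q [0.72, 0.28, -1.1, 1.93, 0.39, 0.59, -0.19] F [-1.3, -0.3, -0.8] w 0.0593 neckxyz [-7.0, -0.7, 104.7]
shoulder 6610 [  2.17  32.63 -31.06] tilt deg [ 0.5  -0.51]
rim 363 [ 0.3  17.   -0.77] ((-2.113795042037964, 3.8837406635284424), 21.347652435302734)
ring fit [-2.25  3.69 19.71] z [-0.77  0.29]
```

View pics/w3.png

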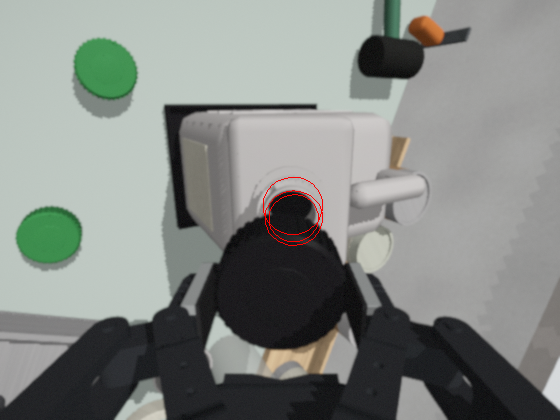

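```bash
python3 -m pendant '[{"dr":[-0.01,0,0],"offset":[-2,0.6,-0.5],"claw":0},{"dr":[-0.01,0,0],"offset":[-4,0.6,-0.5],"claw":0},{"dr":[-0.01,0,0],"offset":[-4,0.6,-0.5],"claw":0},{"dr":[-0.01,0,0],"offset":[-4,0.6,-0.5],"claw":0},{"dr":[-0.01,0,0],"offset":[-4,0.6,-0.5],"claw":0}]'
python3 g.py neck 110 -90
python3 wl.py w4
python3 - <<'E'
from h import *
s=bot.get_state(); R=Ro.from_rotvec(s["ee_rot"]).as_matrix(); f=np.load("w4.npz"); c=dict(get_calibration("wrist")); c["R"]=f["R"];c["t"]=f["t"]
P=cloud(c,f["d"]); T=(P-s["eef_pos"])@R*1000
k=(np.hypot(T[...,0],T[...,1])<40)&(np.abs(T[...,2]+2.3)<5)&(f["p"].max(2)<60)
q=T[k]; print("cap top in tool mm",len(q),np.median(q,0),plane(q)[1],cv2.minEnclosingCircle(q[np.hypot(q[:,0],q[:,1])<36][:,:2].astype(np.float32)))
E
```

```text
time: 13.9
eef_pos: [0.5955, 0.0603, 0.3324]
ee_rot: [1.569, 2.298, 0.618]
ft_force: [-0.5, 0.0, -0.3]
width: 0.0592
t 13.90 dr [0.0, -0.001, -0.003] off [4.06, 0.05, -0.01] q [0.81, 0.31, -1.13, 1.89, 0.37, 0.61, -0.1] F [-0.5, 0.0, -0.3] w 0.0592 neckxyz [-0.6, -40.6, 109.9]
shoulder 10347 [ -0.11  11.79 -31.07] tilt deg [ 0.44 -0.23]
rim 663 [-2.2   4.82 -0.75] ((-0.5309829711914062, 1.2969300746917725), 23.791099548339844)
ring fit [-2.17  3.52 19.74] z [-0.75  0.25]
cap top in tool mm 13089 [ 5.32145187 -1.26587514 -1.53584068] [-1.77726625e-02 -3.54242336e-04  9.99841991e-01] ((2.157440662384033, -1.4345505237579346), 32.2276725769043)
```

View pics/w4.png

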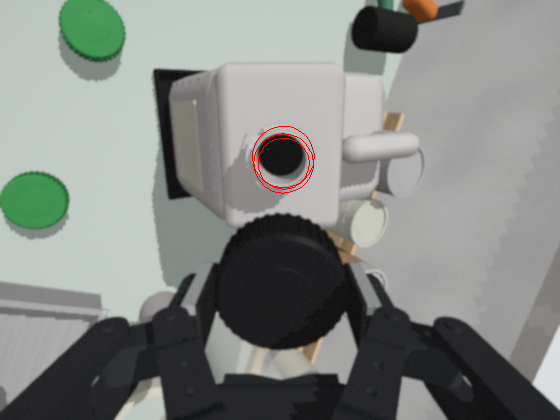

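Run:
```python
from h import *; from g import N,O,tool_neck
from scipy.optimize import least_squares
np.set_printoptions(precision=2,suppress=True)
s=bot.get_state(); R=Ro.from_rotvec(s["ee_rot"]).as_matrix()
f=np.load("w4.npz"); c=dict(get_calibration("wrist")); c["R"]=f["R"];c["t"]=f["t"]
print("cam in tool mm",R.T@(-c["R"].T@c["t"]-s["eef_pos"])*1000, "cam axes in tool",(c["R"]@R).ravel())
print("tool axis pts px",proj(c,s["eef_pos"]+np.array([[0,0,-2.3],[0,30.5,-2.3],[0,-30.5,-2.3],[0,0,80]])/1000@R.T))
g=f["p"].astype(int).max(2)
for v in (255,265,275,285): 
    k=np.where(g[v,150:420]<45)[0]+150; print(v,"dark cols",k.min(),k.max(), (k.min()+k.max())/2)
# neck rim boundary: bore dark ellipse
L=None
m=np.zeros(g.shape,np.uint8); m[125:195,240:325]=(g[125:195,240:325]<60); cs=max(cv2.findContours(m,0,2)[0],key=cv2.contourArea); print("bore dark",cv2.boundingRect(cs))
w=np.load("w1.npz"); c1=dict(get_calibration("wrist")); c1["R"]=w["R"];c1["t"]=w["t"]
L=(cloud(c1,w["d"])-O)@N*1000; r=np.hypot(L[...,0],L[...,1]); q=L[(L[...,2]>36)&(L[...,2]<43)&(r<42)]
F=least_squares(lambda v:np.hypot(q[:,0]-v[0],q[:,1]-v[1])-v[2],[0,0,31],loss="soft_l1",f_scale=.7); print("funnel rim w1",len(q),F.x)
```

```text
cam in tool mm [  80.41   -1.28 -122.99] cam axes in tool [-0.    1.    0.   -0.95 -0.   -0.31 -0.31 -0.    0.95]
tool axis pts px [[283.92 300.94]
 [354.37 300.85]
 [213.48 300.87]
 [282.84 230.77]]
255 dark cols 223 338 280.5
265 dark cols 214 348 281.0
275 dark cols 191 352 271.5
285 dark cols 187 356 271.5
bore dark (259, 135, 44, 41)
funnel rim w1 1472 [-1.53  3.13 31.1 ]
```

Run:
```python
from h import *
np.set_printoptions(precision=2,suppress=True)
s=bot.get_state(); R=Ro.from_rotvec(s["ee_rot"]).as_matrix()
f=np.load("w4.npz"); c=dict(get_calibration("wrist")); c["R"]=f["R"];c["t"]=f["t"]
g=f["p"].astype(int).max(2); o,_=ray(c,[[0,0]])
to=R.T@(o-s["eef_pos"])*1000
def on(uv,z):
    d=ray(c,[uv])[1][0]@R; return to+d*((z-to[2])/d[2])
for u in (276,281,286):
    col=g[195:400,u]; k=np.where(col<45)[0]+195; br=np.where(np.diff(k)>2)[0]; lo=k[0]; hi=k[br[0]] if len(br) else k[-1]
    print(u,"rows",lo,hi,"bottom edge +x:",on([u,lo-.5],25.7)[:2],"top face -x:",on([u,hi+.5],-2.3)[:2])
T=(cloud(c,f["d"])-s["eef_pos"])@R*1000
k=(np.abs(T[...,1]+1.3)<6)&(np.abs(T[...,0])<45)&(T[...,2]<40)&(T[...,2]>-15)
q=T[k]; 
h=q[np.argsort(q[:,0])]
for a in range(-40,41,4):
    z=h[(h[:,0]>=a)&(h[:,0]<a+4),2]; print(a,len(z),np.round(np.median(z),1) if len(z) else "",end="; ")
```

```text
276 rows 215 348 bottom edge +x: [29.99 -3.68] top face -x: [-25.29  -3.55]
281 rows 215 348 bottom edge +x: [29.99 -1.25] top face -x: [-25.29  -1.27]
286 rows 215 347 bottom edge +x: [29.99  1.18] top face -x: [-24.73   1.02]
-40 0 ; -36 0 ; -32 11 1.0; -28 115 -1.5; -24 204 -1.6; -20 192 -1.6; -16 187 -1.6; -12 205 -1.9; -8 206 -1.9; -4 216 -1.8; 0 217 -1.9; 4 227 -1.8; 8 237 -1.8; 12 252 -1.7; 16 249 -1.5; 20 258 -1.5; 24 252 -1.5; 28 749 6.0; 32 2 17.5; 36 0 ; 40 0 ;
```

```bash
python3 g.py neck 40 -90 -1.3 2.2
python3 -m pendant '[{"dr":[0,0,0],"offset":[2,0,0],"claw":0},{"dr":[0,0,0],"offset":[4.3,0,0],"claw":0},{"dr":[0,0,0],"offset":[4.3,0,0],"claw":0},{"dr":[0,0,0],"offset":[4.3,0,3],"claw":0},{"dr":[0,0,0],"offset":[4.3,0,6],"claw":0},{"dr":[0,0,0],"offset":[4.3,0,7],"claw":0},{"dr":[0,0,0],"offset":[4.3,0,7],"claw":0}]'
python3 g.py neck 28 -90 -1.3 2.2
```

```text
t 13.95 dr [0.0, -0.001, -0.002] off [4.24, -0.1, 7.0] q [0.81, 0.31, -1.13, 1.89, 0.37, 0.61, -0.1] F [1.4, -0.0, -1.0] w 0.0594 neckxyz [-0.4, -40.2, 109.9]
time: 14.53
eef_pos: [0.6123, 0.1136, 0.2695]
ee_rot: [1.57, 2.302, 0.616]
ft_force: [0.3, 0.5, 0.9]
width: 0.0592
t 14.53 dr [-0.003, -0.003, -0.002] off [-0.08, 0.03, 0.98] q [0.5, 0.37, -0.91, 1.95, 0.57, 0.48, -0.37] F [0.3, 0.5, 0.9] w 0.0592 neckxyz [-1.6, 3.0, 37.8]
```

```bash
python3 -m pendant '[{"dr":[0,0,0],"offset":[-0.1,0,0.8],"claw":0},{"dr":[0,0,0],"offset":[-0.1,0,1.2],"claw":0},{"dr":[0,0,0],"offset":[-0.1,0,1.5],"claw":0},{"dr":[0,0,0],"offset":[-0.1,0,1.7],"claw":0},{"dr":[0,0,0],"offset":[-0.1,0,1.7],"claw":0}]'
python3 g.py neck 15 -90 -1.3 2.2
```

```text
time: 14.95
eef_pos: [0.6216, 0.1144, 0.2573]
ee_rot: [1.57, 2.296, 0.618]
ft_force: [0.4, -1.2, -0.0]
width: 0.0593
t 14.95 dr [0.001, -0.0, -0.004] off [0.19, -0.13, 0.78] q [0.46, 0.39, -0.87, 1.96, 0.61, 0.45, -0.41] F [0.4, -1.2, -0.0] w 0.0593 neckxyz [0.0, 0.3, 22.8]
```

```bash
python3 -m pendant '[{"dr":[0,0,0],"offset":[0,0,0.3],"claw":0},{"dr":[0,0,0],"offset":[0,0,0.5],"claw":0},{"dr":[0,0,0],"offset":[0,0,0.6],"claw":0},{"dr":[0,0,0],"offset":[0,0,0.6],"claw":0}]'
python3 g.py neck 15 -90 -1.3 2.2
python3 -m pendant '[{"dr":[0,0,0],"offset":[0,0,0.1],"claw":0},{"dr":[0,0,0],"offset":[0,0,0.2],"claw":0},{"dr":[0,0,0],"offset":[0,0,0.2],"claw":0}]'
python3 g.py neck 15 -90 -1.3 2.2
python3 - <<'E'
from h import *
p,d=read_camera("scene"); cv2.imwrite("pics/s5.png",cv2.resize(p[150:270,240:400,::-1],None,fx=4,fy=4,interpolation=2))
E
```

```text
time: 15.28
eef_pos: [0.6242, 0.1157, 0.2517]
ee_rot: [1.57, 2.297, 0.618]
ft_force: [-1.0, -0.2, -0.8]
width: 0.0597
t 15.28 dr [0.001, -0.001, -0.003] off [0.16, -0.11, 0.16] q [0.44, 0.4, -0.85, 1.96, 0.63, 0.44, -0.42] F [-1.0, -0.2, -0.8] w 0.0597 neckxyz [-0.2, 0.6, 16.6]
time: 15.53
eef_pos: [0.6252, 0.1163, 0.2501]
ee_rot: [1.57, 2.297, 0.618]
ft_force: [-0.8, 0.8, -0.4]
width: 0.0596
t 15.53 dr [0.001, -0.001, -0.003] off [0.15, -0.12, -0.04] q [0.44, 0.41, -0.85, 1.96, 0.63, 0.44, -0.43] F [-0.8, 0.8, -0.4] w 0.0596 neckxyz [-0.1, 0.7, 14.6]
```

View pics/s5.png

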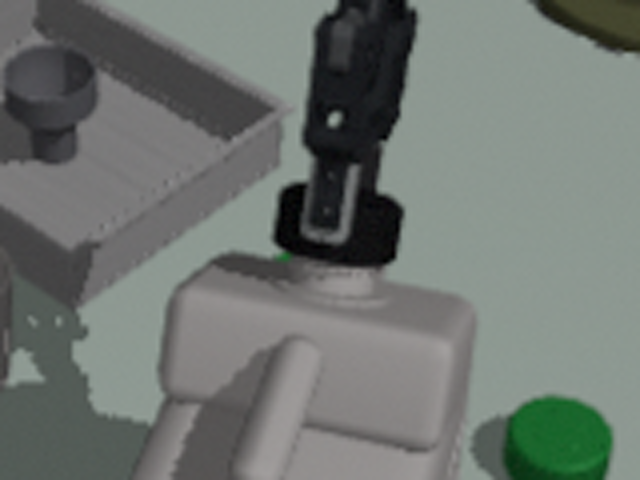

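The cap is over the neck at (340,235) with no contact force, and the funnel stands in the pan. I'll press down gently to contact.

```bash
python3 -m pendant '[{"dr":[0,0,0],"offset":[0,0,0.1],"claw":0},{"dr":[0,0,0],"offset":[0,0,0.2],"claw":0},{"dr":[0,0,0],"offset":[0,0,0.2],"claw":0}]'; python3 g.py neck 15 -90
python3 -m pendant '[{"dr":[0,0,0],"offset":[0,0,0.1],"claw":0},{"dr":[0,0,0],"offset":[0,0,0.2],"claw":0},{"dr":[0,0,0],"offset":[0,0,0.2],"claw":0}]'; python3 g.py neck 15 -90
```

```text
time: 15.83
eef_pos: [0.6256, 0.1164, 0.2496]
ee_rot: [1.569, 2.296, 0.616]
ft_force: [-14.0, -4.6, 16.5]
width: 0.0592
t 15.83 dr [0.001, 0.001, -0.003] off [-0.07, -0.0, -0.1] q [0.43, 0.41, -0.84, 1.96, 0.63, 0.44, -0.43] F [-14.0, -4.6, 16.5] w 0.0592 neckxyz [0.0, 0.7, 14.0]
time: 16.08
eef_pos: [0.6258, 0.1165, 0.2494]
ee_rot: [1.568, 2.294, 0.614]
ft_force: [-32.2, -10.2, 37.3]
width: 0.0592
t 16.08 dr [0.001, 0.004, -0.002] off [-0.07, -0.01, -0.13] q [0.43, 0.4, -0.84, 1.96, 0.64, 0.44, -0.43] F [-32.2, -10.2, 37.3] w 0.0592 neckxyz [0.1, 0.7, 13.7]
```

```bash
python3 -m pendant '[{"dr":[0,0,0],"offset":[0,0,-0.25],"claw":0},{"dr":[0,0,0],"offset":[0,0,-0.25],"claw":0}]'; python3 g.py neck 15 -90
python3 -m pendant '[{"dr":[0,0,-0.1],"offset":[0,0,-0.03],"claw":0},{"dr":[0,0,-0.2],"offset":[0,0,-0.06],"claw":0},{"dr":[0,0,-0.2],"offset":[0,0,-0.06],"claw":0}]'; python3 g.py neck 15 -90
```

```text
time: 16.25
eef_pos: [0.6257, 0.1165, 0.2499]
ee_rot: [1.569, 2.296, 0.618]
ft_force: [-10.4, -1.3, 11.4]
width: 0.0589
t 16.25 dr [0.002, 0.0, -0.003] off [-0.08, -0.03, -0.09] q [0.44, 0.41, -0.84, 1.96, 0.63, 0.44, -0.43] F [-10.4, -1.3, 11.4] w 0.0589 neckxyz [0.3, 0.8, 14.1]
time: 16.5
eef_pos: [0.6256, 0.1171, 0.2505]
ee_rot: [1.308, 2.417, 0.566]
ft_force: [-10.0, -1.9, 13.5]
width: 0.0595
t 16.50 dr [0.002, -0.0, 0.204] off [-0.12, -0.09, -0.04] q [0.47, 0.42, -0.9, 1.96, 0.69, 0.46, -0.27] F [-10.0, -1.9, 13.5] w 0.0595 neckxyz [0.7, 1.3, 14.6]
```

```bash
for i in 1; do python3 -m pendant '[{"dr":[0,0,-0.1],"offset":[0,0,-0.05],"claw":0},{"dr":[0,0,-0.2],"offset":[0,0,-0.08],"claw":0},{"dr":[0,0,-0.2],"offset":[0,0,-0.08],"claw":0}]'; python3 g.py neck 15 -90; done
python3 -m pendant '[{"dr":[0,0,-0.1],"offset":[0,0,-0.03],"claw":0},{"dr":[0,0,-0.2],"offset":[0,0,-0.06],"claw":0},{"dr":[0,0,-0.2],"offset":[0,0,-0.06],"claw":0}]'; python3 g.py neck 15 -90
```

```text
time: 16.75
eef_pos: [0.6254, 0.1167, 0.2508]
ee_rot: [1.05, 2.509, 0.511]
ft_force: [-6.4, -0.8, 9.5]
width: 0.0594
t 16.75 dr [0.002, -0.0, 0.403] off [-0.07, -0.09, -0.0] q [0.51, 0.44, -0.96, 1.96, 0.74, 0.48, -0.12] F [-6.4, -0.8, 9.5] w 0.0594 neckxyz [0.6, 1.0, 15.0]
time: 17.0
eef_pos: [0.6251, 0.116, 0.2503]
ee_rot: [0.791, 2.578, 0.452]
ft_force: [-0.5, -0.2, -0.8]
width: 0.0591
t 17.00 dr [0.001, -0.001, 0.601] off [-0.05, -0.02, -0.01] q [0.54, 0.45, -1.01, 1.96, 0.79, 0.5, 0.03] F [-0.5, -0.2, -0.8] w 0.0591 neckxyz [-0.2, 0.5, 14.9]
```

```bash
python3 -m pendant '[{"dr":[0,0,0],"offset":[0,0,0.1],"claw":0},{"dr":[0,0,0],"offset":[0,0,0.2],"claw":0},{"dr":[0,0,0],"offset":[0,0,0.2],"claw":0}]'; python3 g.py neck 15 -90
```

```text
time: 17.25
eef_pos: [0.626, 0.1163, 0.2484]
ee_rot: [0.8, 2.576, 0.453]
ft_force: [-0.2, 0.2, -1.1]
width: 0.0596
t 17.25 dr [0.0, -0.001, 0.594] off [-0.05, -0.0, -0.22] q [0.53, 0.46, -1.0, 1.96, 0.8, 0.5, 0.02] F [-0.2, 0.2, -1.1] w 0.0596 neckxyz [-0.3, 0.5, 12.8]
```

Now falling freely below the earlier contact height, so it is in the thread start. I'll go on down to contact.

```bash
python3 -m pendant '[{"dr":[0,0,0],"offset":[0,0,0.1],"claw":0},{"dr":[0,0,0],"offset":[0,0,0.2],"claw":0},{"dr":[0,0,0],"offset":[0,0,0.2],"claw":0}]'; python3 g.py neck 10 -90
python3 -m pendant '[{"dr":[0,0,0],"offset":[0,0,0.1],"claw":0},{"dr":[0,0,0],"offset":[0,0,0.15],"claw":0},{"dr":[0,0,0],"offset":[0,0,0.15],"claw":0}]'; python3 g.py neck 10 -90
```

```text
time: 17.5
eef_pos: [0.6268, 0.1168, 0.2469]
ee_rot: [0.797, 2.576, 0.452]
ft_force: [-0.8, 0.3, -0.1]
width: 0.0593
t 17.50 dr [0.001, -0.0, 0.596] off [-0.06, -0.02, 0.1] q [0.52, 0.46, -1.0, 1.96, 0.8, 0.5, 0.02] F [-0.8, 0.3, -0.1] w 0.0593 neckxyz [-0.2, 0.6, 11.0]
time: 17.75
eef_pos: [0.6274, 0.117, 0.246]
ee_rot: [0.796, 2.576, 0.452]
ft_force: [-4.4, -0.5, 4.0]
width: 0.0594
t 17.75 dr [0.001, 0.0, 0.597] off [-0.05, -0.02, -0.01] q [0.52, 0.46, -0.99, 1.96, 0.81, 0.5, 0.01] F [-4.4, -0.5, 4.0] w 0.0594 neckxyz [-0.1, 0.6, 9.9]
```

```bash
python3 -m pendant '[{"dr":[0,0,0.1],"offset":[0,0,0.03],"claw":0},{"dr":[0,0,0.2],"offset":[0,0,0.06],"claw":0},{"dr":[0,0,0.3],"offset":[0,0,0.09],"claw":0},{"dr":[0,0,0.4],"offset":[0,0,0.12],"claw":0},{"dr":[0,0,0.4],"offset":[0,0,0.12],"claw":0}]'; python3 g.py neck 10 -90
python3 -m pendant '[{"dr":[0,0,0.1],"offset":[0,0,0.03],"claw":0},{"dr":[0,0,0.2],"offset":[0,0,0.06],"claw":0},{"dr":[0,0,0.3],"offset":[0,0,0.09],"claw":0},{"dr":[0,0,0.4],"offset":[0,0,0.12],"claw":0},{"dr":[0,0,0.4],"offset":[0,0,0.12],"claw":0}]'; python3 g.py neck 10 -90
```

```text
time: 18.17
eef_pos: [0.6278, 0.1173, 0.245]
ee_rot: [1.324, 2.411, 0.567]
ft_force: [-5.1, -0.1, 4.3]
width: 0.0595
t 18.17 dr [0.001, 0.0, 0.192] off [-0.07, 0.01, -0.12] q [0.46, 0.43, -0.88, 1.96, 0.7, 0.45, -0.3] F [-5.1, -0.1, 4.3] w 0.0595 neckxyz [-0.2, 0.7, 8.8]
time: 18.58
eef_pos: [0.6284, 0.1175, 0.244]
ee_rot: [1.817, 2.153, 0.665]
ft_force: [-6.7, -1.3, 5.3]
width: 0.0591
t 18.58 dr [0.001, -0.0, -0.206] off [-0.07, 0.03, -0.24] q [0.39, 0.4, -0.77, 1.96, 0.59, 0.41, -0.59] F [-6.7, -1.3, 5.3] w 0.0591 neckxyz [-0.2, 0.7, 7.6]
```

```bash
python3 -m pendant '[{"dr":[0,0,0.1],"offset":[0,0,0.03],"claw":0},{"dr":[0,0,0.2],"offset":[0,0,0.06],"claw":0},{"dr":[0,0,0.3],"offset":[0,0,0.09],"claw":0},{"dr":[0,0,0.4],"offset":[0,0,0.12],"claw":0},{"dr":[0,0,0.5],"offset":[0,0,0.145],"claw":0},{"dr":[0,0,0.6],"offset":[0,0,0.174],"claw":0},{"dr":[0,0,0.6],"offset":[0,0,0.174],"claw":0}]'; python3 g.py neck 10 -90
python3 -m pendant '[{"dr":[0,0,0.1],"offset":[0,0,0.03],"claw":0},{"dr":[0,0,0.2],"offset":[0,0,0.06],"claw":0},{"dr":[0,0,0.3],"offset":[0,0,0.09],"claw":0},{"dr":[0,0,0.4],"offset":[0,0,0.12],"claw":0},{"dr":[0,0,0.5],"offset":[0,0,0.145],"claw":0},{"dr":[0,0,0.6],"offset":[0,0,0.174],"claw":0},{"dr":[0,0,0.6],"offset":[0,0,0.174],"claw":0}]'; python3 g.py neck 10 -90
```

```text
time: 19.17
eef_pos: [0.629, 0.1178, 0.2424]
ee_rot: [2.475, 1.588, 0.773]
ft_force: [-6.3, -0.9, 6.2]
width: 0.0593
t 19.17 dr [0.0, -0.0, -0.805] off [-0.02, 0.07, -0.41] q [0.28, 0.37, -0.61, 1.96, 0.41, 0.37, -1.02] F [-6.3, -0.9, 6.2] w 0.0593 neckxyz [-0.4, 0.7, 5.9]
time: 19.75
eef_pos: [0.6297, 0.118, 0.2408]
ee_rot: [-2.875, -0.797, -0.795]
ft_force: [-7.0, -1.7, 6.5]
width: 0.0592
t 19.75 dr [-0.0, 0.0, -1.405] off [0.04, 0.07, -0.59] q [0.16, 0.36, -0.45, 1.96, 0.22, 0.34, -1.44] F [-7.0, -1.7, 6.5] w 0.0592 neckxyz [-0.5, 0.7, 4.1]
```

```bash
python3 -m pendant '[{"dr":[0,0,0.1],"offset":[0,0,0.03],"claw":0},{"dr":[0,0,0.2],"offset":[0,0,0.06],"claw":0},{"dr":[0,0,0.3],"offset":[0,0,0.09],"claw":0},{"dr":[0,0,0.4],"offset":[0,0,0.12],"claw":0},{"dr":[0,0,0.5],"offset":[0,0,0.145],"claw":0},{"dr":[0,0,0.5],"offset":[0,0,0.145],"claw":0}]'; python3 g.py neck 10 -90
python3 -m pendant '[{"dr":[0,0,0.1],"offset":[0,0,0.03],"claw":0},{"dr":[0,0,0.2],"offset":[0,0,0.06],"claw":0},{"dr":[0,0,0.2],"offset":[0,0,0.06],"claw":0}]'; python3 g.py neck 10 -90; python3 -c "
from workcell import bot; print(bot.get_state()['moment'])"
```

```text
time: 20.25
eef_pos: [0.6306, 0.1184, 0.2397]
ee_rot: [-2.871, -0.059, -0.722]
ft_force: [-5.1, -1.1, 6.2]
width: 0.0591
t 20.25 dr [-0.0, -0.0, -1.905] off [0.05, 0.06, -0.73] q [0.06, 0.35, -0.31, 1.96, 0.06, 0.33, -1.79] F [-5.1, -1.1, 6.2] w 0.0591 neckxyz [-0.3, 0.7, 2.7]
time: 20.5
eef_pos: [0.6309, 0.1186, 0.2392]
ee_rot: [-2.823, 0.225, -0.682]
ft_force: [-6.3, -0.9, 7.0]
width: 0.0596
t 20.50 dr [-0.0, -0.001, -2.105] off [0.05, 0.06, -0.79] q [0.02, 0.34, -0.26, 1.96, -0.0, 0.33, -1.93] F [-6.3, -0.9, 7.0] w 0.0596 neckxyz [-0.1, 0.8, 2.1]
[-0.09373752  1.10305678 -0.03802443]
```

```bash
python3 -m pendant '[{"dr":[0,0,0.1],"offset":[0,0,0.03],"claw":0},{"dr":[0,0,0.2],"offset":[0,0,0.06],"claw":0},{"dr":[0,0,0.2],"offset":[0,0,0.06],"claw":0}]'; python3 g.py neck 10 -90; python3 -c "
from workcell import bot; print(bot.get_state()['moment'])"
python3 -m pendant '[{"dr":[0,0,0.1],"offset":[0,0,0.03],"claw":0},{"dr":[0,0,0.2],"offset":[0,0,0.06],"claw":0},{"dr":[0,0,0.2],"offset":[0,0,0.06],"claw":0}]'; python3 g.py neck 10 -90; python3 -c "
from workcell import bot; print(bot.get_state()['moment'])"
```

```text
time: 20.75
eef_pos: [0.6311, 0.1187, 0.2387]
ee_rot: [-2.751, 0.499, -0.637]
ft_force: [-6.5, -1.1, 6.7]
width: 0.0593
t 20.75 dr [-0.001, -0.001, -2.304] off [0.07, 0.05, -0.85] q [-0.02, 0.34, -0.21, 1.96, -0.07, 0.33, -2.06] F [-6.5, -1.1, 6.7] w 0.0593 neckxyz [-0.2, 0.8, 1.5]
[-0.10517014  1.16947586  0.05029861]
time: 21.0
eef_pos: [0.6315, 0.1188, 0.2386]
ee_rot: [-2.655, 0.762, -0.588]
ft_force: [-7.7, -1.2, 8.5]
width: 0.0595
t 21.00 dr [-0.0, -0.001, -2.504] off [0.06, 0.05, -0.88] q [-0.06, 0.34, -0.15, 1.96, -0.13, 0.33, -2.2] F [-7.7, -1.2, 8.5] w 0.0595 neckxyz [0.0, 0.7, 1.2]
[-0.0415421   1.06149581  0.01906754]
```

```bash
python3 -m pendant '[{"dr":[0,0,0.1],"offset":[0,0,0.03],"claw":0},{"dr":[0,0,0.15],"offset":[0,0,0.04],"claw":0},{"dr":[0,0,0.15],"offset":[0,0,0.04],"claw":0}]'; python3 g.py neck 10 -90; python3 -c "
from workcell import bot; print(bot.get_state()['moment'])"
```

```text
time: 21.25
eef_pos: [0.6316, 0.1189, 0.2386]
ee_rot: [-2.571, 0.947, -0.549]
ft_force: [-10.1, -1.9, 12.2]
width: 0.0589
t 21.25 dr [-0.0, -0.002, -2.651] off [0.07, 0.05, -0.88] q [-0.09, 0.34, -0.11, 1.96, -0.18, 0.33, -2.3] F [-10.1, -1.9, 12.2] w 0.0589 neckxyz [0.2, 0.8, 1.2]
[0.00155863 1.2168172  0.03748028]
```

The TCP has stopped advancing while the force rises, so the roof is on the rim. I'll release, back off and check.

```bash
python3 -m pendant '[{"dr":[0,0,0],"offset":[0,0,-0.05],"claw":0},{"dr":[0,0,0],"offset":[0,0,-0.05],"claw":1},{"dr":[0,0,0],"offset":[0,0,-0.05],"claw":1},{"dr":[0,0,0],"offset":[0,0,-0.05],"claw":1},{"dr":[0,0,0],"offset":[0,0,-0.05],"claw":1},{"dr":[0,0,0],"offset":[0,0,-0.05],"claw":1}]'
python3 -m pendant '[{"dr":[0,0,0],"offset":[0,0,-2],"claw":1},{"dr":[0,0,0],"offset":[0,0,-5],"claw":1},{"dr":[0,0,0],"offset":[0,0,-9],"claw":1},{"dr":[0,0,0],"offset":[0,0,-12],"claw":1},{"dr":[0,0,0],"offset":[0,0,-12],"claw":1},{"dr":[0,0,0],"offset":[0,0,-12],"claw":1}]'
python3 - <<'E'
from h import *; from g import N,O
np.set_printoptions(precision=2,suppress=True)
ims=[]
for nm in ("wrist","scene","top"):
    c=get_calibration(nm); p,d=read_camera(nm); L=(cloud(c,d)-O)@N*1000; r=np.hypot(L[...,0],L[...,1])
    k=(r<32)&(L[...,2]>-3)&(L[...,2]<12)&(p.max(2)<70); m,nn=plane(L[k]); 
    k&=np.abs((L-m)@nn)<1.5; m,nn=plane(L[k])
    sh=(np.abs(L[...,2]+30.5)<6)&(np.abs(L[...,0])<45)&(np.abs(L[...,1])<62)&(r>38); m2,n2=plane(L[sh])
    print(nm,k.sum(),"cap top",m,"tilt",np.degrees(nn[:2]),"shoulder",m2,"tilt",np.degrees(n2[:2]),"height over shoulder",(m-m2)@n2)
    if nm!="top": ims.append(p if nm=="wrist" else p[100:310,130:410])
b=cv2.resize(ims[1],(560,420),interpolation=2)
cv2.imwrite("pics/fin.png",cv2.resize(np.hstack([ims[0],b])[:,:,::-1],None,fx=.71,fy=.71))
E
```

```text
time: 21.75
eef_pos: [0.6319, 0.1185, 0.2378]
ee_rot: [-2.571, 0.949, -0.548]
ft_force: [-0.9, 0.1, 0.2]
width: 0.0854
time: 22.25
eef_pos: [0.5761, 0.0963, 0.3441]
ee_rot: [-2.568, 0.949, -0.553]
ft_force: [0.1, -0.2, -0.6]
width: 0.0854
wrist 3780 cap top [-2.32  0.92  3.13] tilt [ 0.08 -0.49] shoulder [  3.47  -8.55 -31.22] tilt [ 0.46 -0.4 ] height over shoulder 34.235606801872436
scene 114 cap top [8.02 0.17 3.46] tilt [6.02 1.42] shoulder [ 14.89   4.91 -29.57] tilt [ 0.72 -0.05] height over shoulder 32.944399780031475
top 236 cap top [-0.07 -1.54  3.68] tilt [ 0.89 -0.35] shoulder [ 10.94  -7.59 -30.39] tilt [ 0.77 -0.04] height over shoulder 33.91661066439953
```

View pics/fin.png

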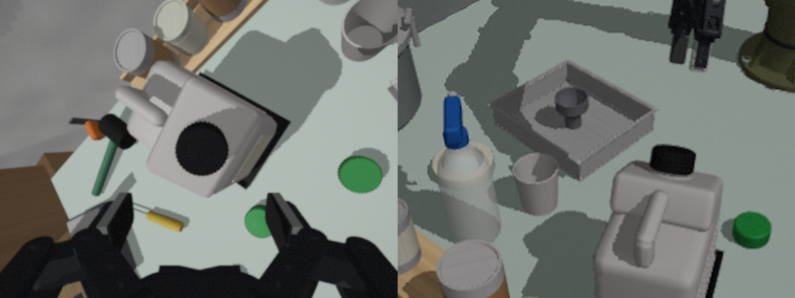

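The cap sits home: its top is 34 mm over the shoulder, as expected for fully home, and it lies parallel to the shoulder. The funnel stands in the pan. Handing in.

```bash
python3 -c "
from workcell import bot; bot.close_job(); print(bot.get_state()['time'])"
```

```text
the job is handed in; nothing more can be done
the job is handed in; nothing more can be done
```

I moved the funnel into the wash pan and screwed the can's own cap fully home, and handed the job in at about 22.5 s of the 72 s allowed. Handing in reports no verdict.

**What I did:**
- **Funnel:** I lifted it out along the neck's axis and let it go with its spout at the pan floor. It was standing upright in the pan in the last picture.
- **Placing the cap:** I gripped the large black cap twice, 90° apart, to centre it in the jaws, then set it on the neck.
- **Turning back:** It climbed about 1 mm over roughly 23 to 34° of back-turn. The force then vanished and it dropped about 5 mm to rest at the thread start.
- **Screwing in:** It went in at 2.9 mm per radian under about 8 to 10 N until it stopped advancing and the force rose.

**Last checks:**
- **Height:** The cap's top stands 34.2 mm (wrist camera) and 33.9 mm (top camera) above the shoulder; fully home is 34.0 mm.
- **Squareness:** The cap's top is parallel to the shoulder within about 0.5° in the wrist and top views.
- **Robot:** It touches neither the cap nor the funnel.
- **Other objects:** The spray bottle and cup stand where they were in the final pictures. I did not re-measure the small cap or the tape roll.

**What disagreed or went rough:**
- **Scene-camera fit:** It gave 32.9 mm for the height and a 6° tilt. That came from only 114 pixels that probably included the cap's side, so I disregarded it.
- **Neck position:** The estimates differed by 2 to 3 mm between views; the cap went over the neck without contact force anyway.
- **First contact:** I briefly pressed with about 50 N through the held cap before easing off, against limits of 40 N for the arm or gripper body and 120 N at the wrist.

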